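# Reload the rivet press's die tray in reverse order

### The arm

A 6-joint arm with a two-finger parallel gripper is mounted at the origin on the work surface. World frame = base frame: x ahead of the robot, y to its left, z up, the work surface at z = 0. Lengths are in m, angles in rad, forces in N, time in s.
With the tool pointing down it reaches from about 0.35 to 0.775 m from the base axis. Payload 5.5 kg.
Tool frame: the origin (TCP) lies on the mounting face of the last link; the fingertips stand 173 mm ahead of it and the grasp point (between the pads) lies 155 mm ahead of it; z points along the fingers, y is the direction in which the jaws open and shut (so a half turn about z gives the same grasp; the last joint's range is limited). The gripper opens to 85 mm and grips with 20 to 120 N. Pads are 22 mm wide; open, the fingers measure 114 mm over their backs; the gripper's body (76 mm by 85 mm) begins 54 mm behind the grasp point. The pads swing forward as they close: fully open they stand 13 mm farther back than shut.
Start: joints at [-1.354, 0.313, 0.046, 1.304, 0, 1.431], TCP at [0.201, -0.539, 0.405] pointing down, gripper open.
Joint ranges: [-2.76, 2.76], [-0.86, 1.69], [-1.03, 1.26], [-2.2, 2.34], [-1.47, 1.5], [-3.14, 3.14]. Speed limits (rad/s): [2.57, 2.57, 3.14, 3.14, 3.14, 3.14].

### API

Orientations are given as a unit quaternion [w, x, y, z].
In Python, from workcell import get_state, eyes, env gives the robot as it stands. The module is installed in compiled form; this text tells all that it offers.
- The arm moves only by the tool carry_out, never from a script. Its argument "motion" is a list of rows, each an object of numbers: "jaw": the opening, from -1 (shut) to 1 (fully open); "tx", "ty", "tz": the shift along the tool's x, y, z in cm; "wx", "wy", "wz": the turn, a rotation vector about the tool's x, y, z in degrees. In form: [{"jaw": .., "tx": .., "ty": .., "tz": .., "wx": .., "wy": .., "wz": ..}, ...]. A call has 1 to 20 rows; each row shifts and turns the commanded pose from where the row before left it, along the tool's axes as they then stand; what a row does not reach is not made up. A row lasts 1/8 s, in which the tool goes at most 62.5 mm and 10.7 degrees, less where a joint would pass 70% of its speed; a pose out of reach is approached as far as the arm can. A call with a gripper value outside its range is refused whole. The fingers move at their own pace and stop on an object; "force" is the grip in N (left out, the last holds). Time passes only in rows, so rows that do not move let the fingers close. It gives the time, the measured TCP pose, the force and the opening at its end, in the units of the state.
- get_state(): the state, without advancing time (a new reading comes with each control period).
- eyes.read_camera(name): name is "scene" or "top" or "wrist"; returns the picture (480x640x3 uint8, blue, green, red); there is no depth.
- eyes.calibration(name): a dict with "K" (3x3 intrinsics, pixels), "camera_from_world" (4x4, takes a point from world to camera coordinates). Camera axes: x right, y up, looking along -z (the intrinsics and any distortion apply to the point x, -y, -z); pixel columns grow to the right and rows downward; lengths in m; the calibration is good to about 2 mm. The wrist camera is an equidistant fisheye: a pixel r from the principal point sees the ray r / f radians off the axis. A picture is of the moment at which its call begins: read the wrist's pose just before it. calibration takes no time and is no camera call; for the wrist camera it gives the pose at the moment of the call.
- env.hand_in(): hands the job in, once; it reports no verdict.
The state is a dict: "clock": time; "joint_pos": joint angles; "qvel": joint speeds; "tau": joint torques, N m; "tcp_pos": TCP position; "orientation": TCP orientation; "wrist_force": force on the tool from outside, world axes, zero at the start; "ft_torque": the same for the moment, N m; "finger_gap": finger opening in m.
Only numpy, scipy, OpenCV 4.12 (cv2) and the standard library are available. Lean on these libraries where they do the work, as an engineer would, in place of code of your own. Each camera call takes 0.05 s, during which the arm holds its last target.

### The job

The press operator works from the other side of the bench: move the four rivet-setting dies from their pads on the metal strip into the four compartments of the green tray in reverse order, so that the die that is leftmost on the strip, seen from the robot, ends in the rightmost compartment, and so on along the row. Each die stands upright on the floor of its own compartment, set down and not dropped; leave the jar, the hammer and the screwdriver where they are.

Things in the scene. Friction and masses are not known exactly. Their poses are not given: they have to be found in the camera images.
- die_red: rivet-setting die, loose, about 0.28 kg, upright round steel body 32 mm in diameter and 42 mm tall, the part from 12 mm up and its top shoulder red, with a short stepped dome nose of bare steel, no wider than 24 mm, on top; 55 mm tall in all. Origin at the centre of its underside, z up; it is round, so its yaw means nothing
- die_yellow: rivet-setting die, loose, about 0.28 kg, upright round steel body 32 mm in diameter and 42 mm tall, the part from 12 mm up and its top shoulder yellow, with a slim straight pin nose of bare steel, no wider than 24 mm, on top; 55 mm tall in all. Origin at the centre of its underside, z up; it is round, so its yaw means nothing
- die_blue: rivet-setting die, loose, about 0.28 kg, upright round steel body 32 mm in diameter and 42 mm tall, the part from 12 mm up and its top shoulder blue, with a stepped flat nose of bare steel, no wider than 24 mm, on top; 55 mm tall in all. Origin at the centre of its underside, z up; it is round, so its yaw means nothing
- die_white: rivet-setting die, loose, about 0.28 kg, upright round steel body 32 mm in diameter and 42 mm tall, the part from 12 mm up and its top shoulder white, with a pointed cone nose of bare steel, no wider than 24 mm, on top; 55 mm tall in all. Origin at the centre of its underside, z up; it is round, so its yaw means nothing
- home_red: fixed black pad, 62 by 64 mm and 6 mm thick, flat on top with no rim, with a red painted stripe 8 by 50 mm on its edge towards the robot (centre 26 mm from the pad's centre): the red die stands on it at the start (within 3 mm of its centre). Origin at the centre of its underside, z up, y along the row (to the robot's left)
- home_yellow: fixed black pad, 62 by 64 mm and 6 mm thick, flat on top with no rim, with a yellow painted stripe 8 by 50 mm on its edge towards the robot (centre 26 mm from the pad's centre): the yellow die stands on it at the start (within 3 mm of its centre). Origin at the centre of its underside, z up, y along the row (to the robot's left)
- home_blue: fixed black pad, 62 by 64 mm and 6 mm thick, flat on top with no rim, with a blue painted stripe 8 by 50 mm on its edge towards the robot (centre 26 mm from the pad's centre): the blue die stands on it at the start (within 3 mm of its centre). Origin at the centre of its underside, z up, y along the row (to the robot's left)
- home_white: fixed black pad, 62 by 64 mm and 6 mm thick, flat on top with no rim, with a white painted stripe 8 by 50 mm on its edge towards the robot (centre 26 mm from the pad's centre): the white die stands on it at the start (within 3 mm of its centre). Origin at the centre of its underside, z up, y along the row (to the robot's left)
- strip: old rack: fixed bright metal strip, 70 x 300 x 4 mm, with the four fixed pads on it in a row at y = +109.5, +36.5, -36.5, -109.5 mm (which colour is where varies). Nearer or farther than the tray. Origin at the centre of its underside, x away from the robot, y to the robot's left, z up, turned up to 0.18 rad
- tray: new rack: fixed green open tray, 66 x 296 mm outside, 12 mm high, walls and floor 4 mm thick, split by three cross walls into four compartments (58 mm in x, 69 mm in y inside) with centres at y = +109.5, +36.5, -36.5, -109.5 mm. Empty at the start. Origin at the centre of its underside, x away from the robot, y to the robot's left, z up, turned up to 0.18 rad
- jar: bystander: amber jar with a black cap, 60 mm in diameter, 75 mm tall, left of the racks; origin at the centre of its underside
- mallet: bystander: hammer lying on the bench right of the racks; its origin lies under its middle, its handle along its -x
- driver: bystander: orange-handled screwdriver lying beyond the racks; its origin lies under its middle, its handle along its -x
There are look-alikes about, which are no part of the job. Several things have the shape of the die_blue; the one meant has the colours described above.

How it is judged:
By the outcome, as a careful person would: the job done as asked, in the order asked, and still so for the second after the job is handed in, with the robot touching nothing.
It also fails if it takes over 93 s, if anything falls off the work surface, if the arm or the gripper's body presses on something with over 40 N, if the wrist force passes 120 N, or if a joint passes its speed limit or range.

## Working session

There is one attempt and no reset: what is moved stays moved. The work goes in short steps, Python scripts to look and compute and a tool call to move; the robot and the scene stay as the last step left them, time stands still between calls to the robot, and variables do not carry over. Pictures are saved under pics/ and viewed, and the job is handed in when it is done.

Besides the shell and the picture viewer there is one more tool, called by a JSON object that holds its "fn" and its "kwargs", one argument or row to a line. carry_out: Moves the arm, as the interface text tells. Its arguments: {"type":"object","properties":{"motion":{"type":"array"},"force":{"type":"number"}},"required":["motion"]}

```bash
mkdir -p pics; python3 - <<'E'
from workcell import get_state, eyes, env
import cv2, numpy as np
print(get_state())
for n in ["scene","top","wrist"]:
    c=eyes.calibration(n); print(n,c)
    cv2.imwrite(f"pics/{n}0.png",eyes.read_camera(n))
E
```

```text
{'clock': 0.0, 'joint_pos': array([-1.35363675e+00,  3.14031362e-01,  4.49600216e-02,  1.30360505e+00,
        4.58765592e-06,  1.43120527e+00]), 'qvel': array([ 0.00015476,  0.00032313,  0.00043148,  0.00067013, -0.00120953,
       -0.00096611]), 'tau': array([ 1.45414247e-04, -4.80626643e+01,  2.98533440e+01,  1.95015944e-02,
       -4.05366825e-05, -1.57011321e-06]), 'tcp_pos': array([ 0.2007609 , -0.53860044,  0.40378321]), 'orientation': array([-9.39415948e-04,  9.84132826e-01,  1.77430821e-01, -3.41572791e-05]), 'wrist_force': array([0.40173156, 0.52835269, 1.50268972]), 'ft_torque': array([ 0.03599343,  0.0006224 , -0.02760401]), 'finger_gap': 0.08542363016518516}
scene {'K': array([[475.89159817,   0.        , 321.02178622],
       [  0.        , 475.89159817, 237.82267917],
       [  0.        ,   0.        ,   1.        ]]), 'camera_from_world': array([[ 0.01714509,  0.99984432,  0.00416824, -0.01439041],
       [-0.52053647,  0.00536655,  0.85382257,  0.28399056],
       [ 0.85366729, -0.01680858,  0.52054744, -1.56475982],
       [ 0.        ,  0.        ,  0.        ,  1
[... 179 characters left out ...]
'camera_from_world': array([[ 0.0132405 , -0.99989635,  0.0056557 , -0.04001513],
       [ 0.99034234,  0.01389425,  0.13794562, -0.62973245],
       [-0.1380099 ,  0.00377461,  0.99042366, -1.33001601],
       [ 0.        ,  0.        ,  0.        ,  1.        ]])}
wrist {'K': array([[371.64829954,   0.        , 318.21153961],
       [  0.        , 371.64829954, 239.93716181],
       [  0.        ,   0.        ,   1.        ]]), 'camera_from_world': array([[ 0.34891709, -0.93715086, -0.00226439, -0.57449822],
       [ 0.89828543,  0.33513353, -0.28419853,  0.03760048],
       [ 0.26709577,  0.09712765,  0.95876278, -0.37921567],
       [ 0.        ,  0.        ,  0.        ,  1.        ]])}
```

View pics/scene0.png

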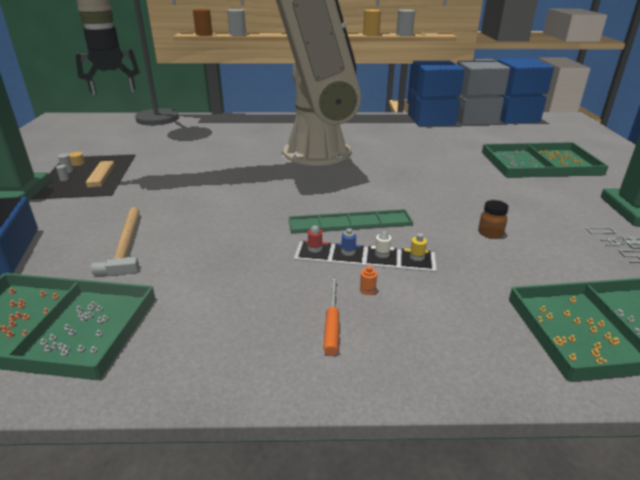

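View pics/top0.png

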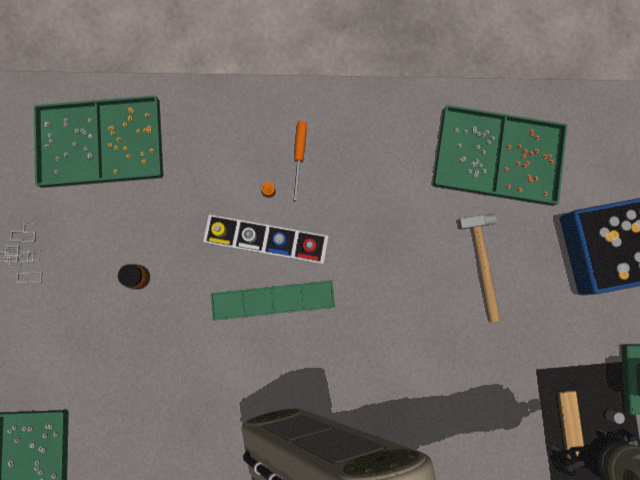

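View pics/wrist0.png

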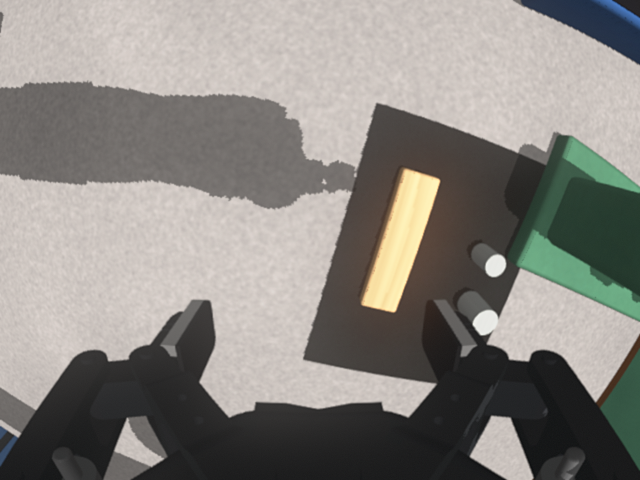

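The row in the top view, left to right, is yellow (218,230), white (248,235), blue (279,240) and red (310,245). The green tray is nearer the robot, at about (272,300). A loose orange die at (268,189), shaped like die_blue, is a look-alike. I'll confirm this in an enlarged crop.

```bash
python3 - <<'E'
import cv2, numpy as np
t=cv2.imread("pics/top0.png")[175:325,200:340]; s=cv2.imread("pics/scene0.png")[200:300,280:445]
cv2.imwrite("pics/topc.png",cv2.resize(t,None,fx=4,fy=4,interpolation=cv2.INTER_CUBIC))
cv2.imwrite("pics/scenec.png",cv2.resize(s,None,fx=4.8,fy=4.8,interpolation=cv2.INTER_CUBIC))
E
```

```text
(no output)
```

View pics/topc.png

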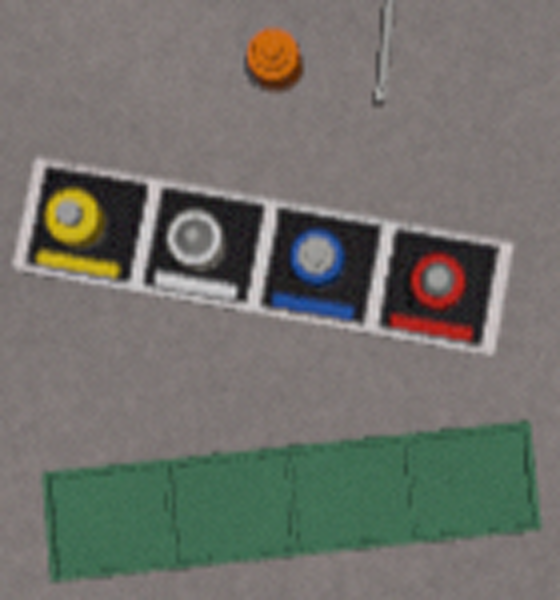

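View pics/scenec.png

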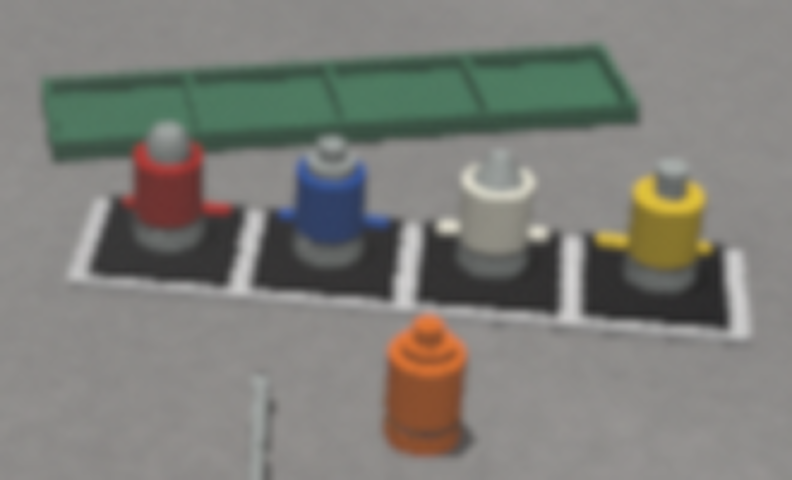

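```bash
cat > h.py <<'E'
from workcell import get_state, eyes, env
import cv2, numpy as np
C={n:eyes.calibration(n) for n in("top","scene")}
def P(n):
    c=C[n]; return c["K"]@np.diag([1,-1,-1])@c["camera_from_world"][:3]
def tri(pt,ps):
    X=cv2.triangulatePoints(P("top"),P("scene"),np.array(pt,float).reshape(2,1),np.array(ps,float).reshape(2,1)); return (X[:3]/X[3]).ravel()
def plane(n,p,z):
    M=P(n); H=np.column_stack([M[:,0],M[:,1],M[:,2]*z+M[:,3]]); q=np.linalg.solve(H,[p[0],p[1],1]); return q[:2]/q[2]
def proj(n,X):
    q=P(n)@np.append(X,1); return q[:2]/q[2]
T=lambda p:((p[0]+.5)/4-.5+200,(p[1]+.5)/4-.5+175)
S=lambda p:((p[0]+.5)/4.8-.5+280,(p[1]+.5)/4.8-.5+200)
def rect(n,pts,z,w,l):
    # pts order: +x+y, +x-y, -x-y, -x+y
    Q=np.array([plane(n,p,z) for p in pts]); M=np.array([[w/2,l/2],[w/2,-l/2],[-w/2,-l/2],[-w/2,l/2]])
    c=Q.mean(0); A=M.T@(Q-c); U,_,V=np.linalg.svd(A); R=V.T@U.T
    return c,np.arctan2(R[1,0],R[0,0]),np.abs((M@R.T+c)-Q).max(), [np.linalg.norm(Q[i]-Q[(i+1)%4]) for i in range(4)]
E
python3 - <<'E'
from h import *
np.set_printoptions(precision=4,suppress=True)
for n,a,b in [("yel",(68,213),(673,165)),("whi",(195,235),(501,155)),("blu",(317,252),(332,141)),("red",(437,276),(169,126))]:
    a,b=T(a),S(b); X=tri(a,b); print(n,X,proj("top",X)-a,"top@61:",plane("top",a,.065), "sc@65",plane("scene",b,.065))
print("tray",rect("top",[T(p) for p in [(46,473),(527,421),(540,527),(53,580)]],.012,.066,.296))
print("trayS",rect("scene",[S(p) for p in [(638,108),(54,146),(43,80),(602,46)]],.012,.066,.296))
print("strip",rect("top",[T(p) for p in [(38,158),(513,241),(494,353),(14,268)]],.004,.07,.3))
print("stripS",rect("scene",[S(p) for p in [(748,333),(70,279),(101,199),(742,248)]],.004,.07,.3))
# tray corners tri
for a,b in [((46,473),(638,108)),((527,421),(54,146)),((540,527),(43,80)),((53,580),(602,46))]: print("trc",tri(T(a),S(b)))
for a,b in [((38,158),(748,333)),((513,241),(70,279)),((494,353),(101,199)),((14,268),(742,248))]: print("stc",tri(T(a),S(b)))
c,th,*_=rect("top",[T(p) for p in [(38,158),(513,241),(494,353),(14,268)]],.004,.07,.3)
for y in(.1095,.0365,-.0365,-.1095): print("pad",c+[-np.sin(th)*y,np.cos(th)*y])
E
```

```text
yel [0.639  0.2086 0.065 ] [0.0281 0.0052] top@61: [0.639  0.2087] sc@65 [0.639  0.2085]
whi [0.6273 0.1345 0.0634] [-0.2931 -0.0373] top@61: [0.627  0.1336] sc@65 [0.6298 0.1351]
blu [0.6178 0.0618 0.0655] [-0.0739 -0.0051] top@61: [0.6179 0.0617] sc@65 [0.6169 0.0622]
red [ 0.6046 -0.0092  0.0659] [0.0836 0.0011] top@61: [ 0.6047 -0.009 ] sc@65 [ 0.603  -0.0095]
tray (array([0.4742, 0.0768]), np.float64(0.12082756370378463), np.float64(0.00245603404251446), [np.float64(0.2914550304491169), np.float64(0.06406088013568258), np.float64(0.29325039909089134), np.float64(0.063997226557746)])
trayS (array([0.4794, 0.0763]), np.float64(0.11744222732467854), np.float64(0.002218311021532998), [np.float64(0.29183275023318833), np.float64(0.06682762370097842), np.float64(0.2929164847424039), np.float64(0.06634582311140615)])
strip (array([0.6238, 0.098 ]), np.float64(-0.161489078129134), np.float64(0.0012652226044785608), [np.float64(0.2975619307399154), np.float64(0.07004303422491265), np.float64(0.2987967689166103), np.float64(0.06963699380154587)])
stripS (array([0.6224, 0.0992]), np.float64(-0.15465040883771397), np.float64(0.002049487432063707), [np.float64(0.29764401709791144), np.float64(0.06894455030565755), np.float64(0.2974658257921931), np.float64(0.06842781540252446)])
trc [0.4886 0.2262 0.0082]
trc [ 0.5238 -0.0646  0.0085]
trc [ 0.4601 -0.0728  0.0102]
trc [0.4247 0.219  0.0096]
stc [0.6817 0.2389 0.0061]
stc [ 0.6344 -0.0544  0.0045]
stc [ 0.5653 -0.0429  0.0037]
stc [0.6134 0.2513 0.0052]
pad [0.6414 0.2061]
pad [0.6297 0.134 ]
pad [0.6179 0.062 ]
pad [ 0.6062 -0.0101]
```

Both views agree to about 2 mm. The nose tops are at z≈0.065, so the dies stand on z≈0.010, and the tray is at about (0.475, 0.077) turned 0.119 rad. Next I'll square the tool so tool x = +y, tool y = +x and tool z = down.

```bash
python3 - <<'E'
from h import *
from scipy.spatial.transform import Rotation as R
s=get_state(); q=s["orientation"]; r=R.from_quat(q[[1,2,3,0]]); t=R.from_matrix(np.array([[0,1,0],[1,0,0],[0,0,-1.]]))
print(np.degrees((r.inv()*t).as_rotvec()), plane("top",(268,189),.055))
E
```

```text
[-6.36580217e-02 -6.09619367e-02 -6.95569433e+01] [0.73629057 0.09106004]
```

{"fn": "carry_out", "kwargs": {
  "motion": [
    {"jaw":1,"wz":-9.94},
    {"jaw":1,"wz":-9.94},
    {"jaw":1,"wz":-9.94},
    {"jaw":1,"wz":-9.94},
    {"jaw":1,"wz":-9.94},
    {"jaw":1,"wz":-9.94},
    {"jaw":1,"wz":-9.94},
    {"jaw":1,"tx":3,"ty":2},
    {"jaw":1,"tx":4,"ty":2.5},
    {"jaw":1,"tx":4,"ty":2.5},
    {"jaw":1,"tx":4,"ty":2.5},
    {"jaw":1,"tx":4,"ty":2.5},
    {"jaw":1,"tx":4,"ty":2.5},
    {"jaw":1,"tx":4,"ty":2.5},
    {"jaw":1,"tx":4,"ty":2.5},
    {"jaw":1,"tx":4,"ty":2.5},
    {"jaw":1,"tx":4,"ty":2.5},
    {"jaw":1,"tx":4,"ty":2.5},
    {"jaw":1,"tx":4,"ty":2.5},
    {"jaw":1}
  ],
  "force": 50
}}

```text
invalid input at $.motion[0]: expected keys jaw, tx, ty, tz, wx, wy, wz
```

{"fn": "carry_out", "kwargs": {
  "motion": [
    {"jaw":1,"tx":0,"ty":0,"tz":0,"wx":0,"wy":0,"wz":-9.94},
    {"jaw":1,"tx":0,"ty":0,"tz":0,"wx":0,"wy":0,"wz":-9.94},
    {"jaw":1,"tx":0,"ty":0,"tz":0,"wx":0,"wy":0,"wz":-9.94},
    {"jaw":1,"tx":0,"ty":0,"tz":0,"wx":0,"wy":0,"wz":-9.94},
    {"jaw":1,"tx":0,"ty":0,"tz":0,"wx":0,"wy":0,"wz":-9.94},
    {"jaw":1,"tx":0,"ty":0,"tz":0,"wx":0,"wy":0,"wz":-9.94},
    {"jaw":1,"tx":0,"ty":0,"tz":0,"wx":0,"wy":0,"wz":-9.94},
    {"jaw":1,"tx":3,"ty":2,"tz":0,"wx":0,"wy":0,"wz":0},
    {"jaw":1,"tx":4,"ty":2.5,"tz":0,"wx":0,"wy":0,"wz":0},
    {"jaw":1,"tx":4,"ty":2.5,"tz":0,"wx":0,"wy":0,"wz":0},
    {"jaw":1,"tx":4,"ty":2.5,"tz":0,"wx":0,"wy":0,"wz":0},
    {"jaw":1,"tx":4,"ty":2.5,"tz":0,"wx":0,"wy":0,"wz":0},
    {"jaw":1,"tx":4,"ty":2.5,"tz":0,"wx":0,"wy":0,"wz":0},
    {"jaw":1,"tx":4,"ty":2.5,"tz":0,"wx":0,"wy":0,"wz":0},
    {"jaw":1,"tx":4,"ty":2.5,"tz":0,"wx":0,"wy":0,"wz":0},
    {"jaw":1,"tx":4,"ty":2.5,"tz":0,"wx":0,"wy":0,"wz":0},
    {"jaw":1,"tx":4,"ty":2.5,"tz":0,"wx":0,"wy":0,"wz":0},
    {"jaw":1,"tx":4,"ty":2.5,"tz":0,"wx":0,"wy":0,"wz":0},
    {"jaw":1,"tx":4,"ty":2.5,"tz":0,"wx":0,"wy":0,"wz":0},
    {"jaw":1,"tx":0,"ty":0,"tz":0,"wx":0,"wy":0,"wz":0}
  ],
  "force": 50
}}

```text
clock: 2.65
tcp_pos: [0.4966, -0.0663, 0.4043]
orientation: [-0.0, 0.705, 0.709, 0.0]
wrist_force: [0.1, -0.5, -0.6]
finger_gap: 0.0851
```

{"fn": "carry_out", "kwargs": {
  "motion": [
    {"jaw":1,"tx":4,"ty":2,"tz":1,"wx":0,"wy":0,"wz":0},
    {"jaw":1,"tx":4,"ty":2,"tz":1.4,"wx":0,"wy":0,"wz":0},
    {"jaw":1,"tx":4,"ty":2,"tz":1.4,"wx":0,"wy":0,"wz":0},
    {"jaw":1,"tx":4,"ty":2,"tz":1.4,"wx":0,"wy":0,"wz":0},
    {"jaw":1,"tx":4,"ty":2,"tz":1.4,"wx":0,"wy":0,"wz":0},
    {"jaw":1,"tx":4,"ty":2,"tz":1.4,"wx":0,"wy":0,"wz":0},
    {"jaw":1,"tx":3.5,"ty":2.3,"tz":1.4,"wx":0,"wy":0,"wz":0},
    {"jaw":1,"tx":0,"ty":0,"tz":1,"wx":0,"wy":0,"wz":0},
    {"jaw":1,"tx":0,"ty":0,"tz":0,"wx":0,"wy":0,"wz":0}
  ]
}}

```text
clock: 3.78
tcp_pos: [0.6379, 0.2052, 0.2991]
orientation: [-0.001, 0.707, 0.707, -0.002]
wrist_force: [-0.6, -0.1, 0.2]
finger_gap: 0.0855
```

```bash
python3 - <<'E'
from h import *
s=get_state(); print(s["tcp_pos"],s["orientation"]); c=eyes.calibration("wrist"); im=eyes.read_camera("wrist"); cv2.imwrite("pics/w1.png",im)
K=c["K"]; M=c["camera_from_world"]
def pf(X):
    p=M[:3,:3]@X+M[:3,3]; p=p*[1,-1,-1]; th=np.arctan2(np.hypot(p[0],p[1]),p[2]); u=p[:2]/np.hypot(p[0],p[1]); return K[0,0]*th*u+K[:2,2]
for n,X in dict(y=(.6395,.2086,.065),w=(.6275,.1341,.065),b=(.6178,.0618,.065),r=(.605,-.0092,.065),L=(.462,.1855,.004),ML=(.471,.113,.004),MR=(.479,.0406,.004),R=(.488,-.032,.004)).items():
    q=pf(np.array(X)); print(n,q); cv2.drawMarker(im,tuple(int(round(v)) for v in q),(255,0,255),0,10,1)
cv2.imwrite("pics/w1m.png",im)
E
```

```text
[0.63790719 0.20520201 0.29910168] [-0.00074258  0.70720687  0.70700433 -0.00166117]
y [323.46302634 252.66508569]
w [304.60643054 359.94940913]
b [293.7752832  434.65359941]
r [282.52310758 486.08043532]
L [111.39593316 254.1899162 ]
ML [134.94891551 330.40439198]
MR [158.41371499 393.47761138]
R [181.31082549 443.88823328]
```

View pics/w1m.png

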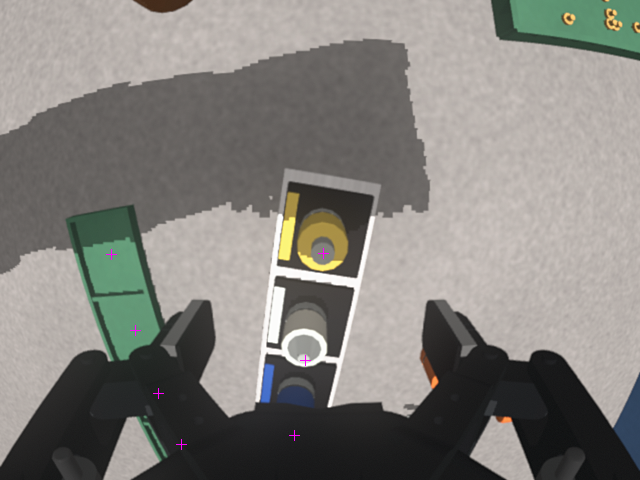

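The marks fall on the yellow and white noses ((323,252) and (304,360)) and near the middle of the left tray compartment. Descending on yellow.

{"fn": "carry_out", "kwargs": {
  "motion": [
    {"jaw":1,"tx":0.33,"ty":0.16,"tz":2,"wx":0,"wy":0,"wz":0},
    {"jaw":1,"tx":0,"ty":0,"tz":3,"wx":0,"wy":0,"wz":0},
    {"jaw":1,"tx":0,"ty":0,"tz":2.6,"wx":0,"wy":0,"wz":0},
    {"jaw":1,"tx":0,"ty":0,"tz":2,"wx":0,"wy":0,"wz":0},
    {"jaw":1,"tx":0,"ty":0,"tz":1,"wx":0,"wy":0,"wz":0},
    {"jaw":1,"tx":0,"ty":0,"tz":0,"wx":0,"wy":0,"wz":0},
    {"jaw":-1,"tx":0,"ty":0,"tz":0,"wx":0,"wy":0,"wz":0},
    {"jaw":-1,"tx":0,"ty":0,"tz":0,"wx":0,"wy":0,"wz":0},
    {"jaw":-1,"tx":0,"ty":0,"tz":0,"wx":0,"wy":0,"wz":0},
    {"jaw":-1,"tx":0,"ty":0,"tz":0,"wx":0,"wy":0,"wz":0},
    {"jaw":-1,"tx":0,"ty":0,"tz":0,"wx":0,"wy":0,"wz":0},
    {"jaw":-1,"tx":0,"ty":0,"tz":0,"wx":0,"wy":0,"wz":0}
  ]
}}

```text
clock: 5.32
tcp_pos: [0.6403, 0.2098, 0.1956]
orientation: [0.0, 0.707, 0.707, 0.0]
wrist_force: [-1.8, -0.9, 5.4]
finger_gap: 0.0308
```

{"fn": "carry_out", "kwargs": {
  "motion": [
    {"jaw":-1,"tx":0,"ty":0,"tz":0,"wx":0,"wy":0,"wz":0},
    {"jaw":-1,"tx":0,"ty":0,"tz":-1,"wx":0,"wy":0,"wz":0},
    {"jaw":-1,"tx":0,"ty":0,"tz":-2.5,"wx":0,"wy":0,"wz":0},
    {"jaw":-1,"tx":0,"ty":0,"tz":-3,"wx":0,"wy":0,"wz":0},
    {"jaw":-1,"tx":0,"ty":0,"tz":-2.5,"wx":0,"wy":0,"wz":0},
    {"jaw":-1,"tx":0,"ty":0,"tz":0,"wx":0,"wy":0,"wz":0},
    {"jaw":-1,"tx":0,"ty":0,"tz":0,"wx":0,"wy":0,"wz":0}
  ]
}}

```text
clock: 6.2
tcp_pos: [0.6397, 0.2095, 0.2832]
orientation: [-0.001, 0.707, 0.707, -0.001]
wrist_force: [-0.0, 0.1, -2.7]
finger_gap: 0.0308
```

```bash
python3 - <<'E'
from h import *
s=get_state(); print(s["tcp_pos"],s["wrist_force"],s["finger_gap"])
a=eyes.read_camera("wrist"); b=eyes.read_camera("scene"); 
cv2.imwrite("pics/w2.png",np.hstack([a[200:480,120:520],cv2.resize(b[130:270,300:500],None,fx=2,fy=2,interpolation=2)]))
E
```

```text
[0.63968154 0.20954221 0.28321923] [-0.01614047  0.14600127 -2.74958209] 0.030755631241356697
```

View pics/w2.png

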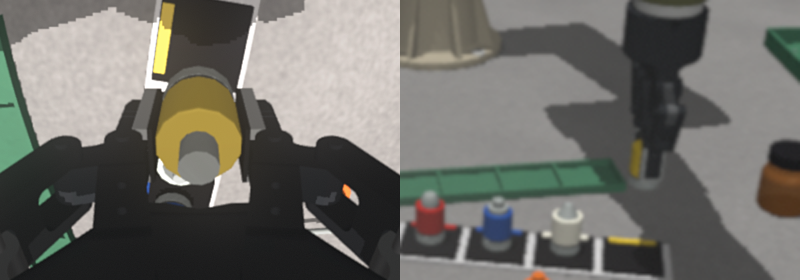

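{"fn": "carry_out", "kwargs": {
  "motion": [
    {"jaw":-1,"tx":-2.0,"ty":-1.2,"tz":0,"wx":0,"wy":0,"wz":0},
    {"jaw":-1,"tx":-3.5,"ty":-2.2,"tz":0,"wx":0,"wy":0,"wz":0},
    {"jaw":-1,"tx":-3.5,"ty":-2.2,"tz":0,"wx":0,"wy":0,"wz":0},
    {"jaw":-1,"tx":-3.5,"ty":-2.2,"tz":0,"wx":0,"wy":0,"wz":0},
    {"jaw":-1,"tx":-3.5,"ty":-2.2,"tz":0,"wx":0,"wy":0,"wz":0},
    {"jaw":-1,"tx":-3.5,"ty":-2.2,"tz":0,"wx":0,"wy":0,"wz":0},
    {"jaw":-1,"tx":-2.6,"ty":-1.6,"tz":0,"wx":0,"wy":0,"wz":0},
    {"jaw":-1,"tx":-2.05,"ty":-1.4,"tz":0,"wx":0,"wy":0,"wz":0},
    {"jaw":-1,"tx":0,"ty":0,"tz":0,"wx":0,"wy":0,"wz":0},
    {"jaw":-1,"tx":0,"ty":0,"tz":2,"wx":0,"wy":0,"wz":0},
    {"jaw":-1,"tx":0,"ty":0,"tz":2.5,"wx":0,"wy":0,"wz":0},
    {"jaw":-1,"tx":0,"ty":0,"tz":2.5,"wx":0,"wy":0,"wz":0},
    {"jaw":-1,"tx":0,"ty":0,"tz":1.5,"wx":0,"wy":0,"wz":0},
    {"jaw":-1,"tx":0,"ty":0,"tz":0.4,"wx":0,"wy":0,"wz":0},
    {"jaw":-1,"tx":0,"ty":0,"tz":0,"wx":0,"wy":0,"wz":0},
    {"jaw":-1,"tx":0,"ty":0,"tz":0,"wx":0,"wy":0,"wz":0}
  ]
}}

```text
clock: 8.3
tcp_pos: [0.4888, -0.032, 0.1965]
orientation: [0.001, 0.707, 0.707, 0.0]
wrist_force: [-0.2, 0.9, -3.5]
finger_gap: 0.0307
```

```bash
python3 - <<'E'
from h import *
s=get_state(); print(s["tcp_pos"],s["wrist_force"],s["finger_gap"])
a=eyes.read_camera("wrist"); b=eyes.read_camera("scene"); 
cv2.imwrite("pics/w3.png",np.hstack([a[200:480,120:520],cv2.resize(b[130:270,220:420],None,fx=2,fy=2,interpolation=2)]))
E
```

```text
[ 0.48879662 -0.03196614  0.19649853] [-0.21563004  0.8862028  -3.45615109] 0.030706103533549738
```

View pics/w3.png

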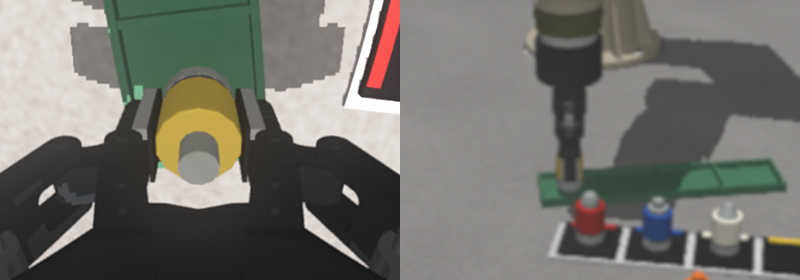

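{"fn": "carry_out", "kwargs": {
  "motion": [
    {"jaw":-1,"tx":0,"ty":0,"tz":0.3,"wx":0,"wy":0,"wz":0},
    {"jaw":-1,"tx":0,"ty":0,"tz":0,"wx":0,"wy":0,"wz":0},
    {"jaw":-1,"tx":0,"ty":0,"tz":0.1,"wx":0,"wy":0,"wz":0},
    {"jaw":-1,"tx":0,"ty":0,"tz":0,"wx":0,"wy":0,"wz":0},
    {"jaw":-1,"tx":0,"ty":0,"tz":0,"wx":0,"wy":0,"wz":0}
  ]
}}

```text
clock: 9.02
tcp_pos: [0.4882, -0.0319, 0.1917]
orientation: [-0.0, 0.707, 0.707, -0.0]
wrist_force: [-0.1, 0.2, -3.9]
finger_gap: 0.0303
```

{"fn": "carry_out", "kwargs": {
  "motion": [
    {"jaw":-1,"tx":0,"ty":0,"tz":0.1,"wx":0,"wy":0,"wz":0},
    {"jaw":-1,"tx":0,"ty":0,"tz":0,"wx":0,"wy":0,"wz":0},
    {"jaw":-1,"tx":0,"ty":0,"tz":0.1,"wx":0,"wy":0,"wz":0},
    {"jaw":-1,"tx":0,"ty":0,"tz":0,"wx":0,"wy":0,"wz":0},
    {"jaw":-1,"tx":0,"ty":0,"tz":0,"wx":0,"wy":0,"wz":0}
  ]
}}

```text
clock: 9.65
tcp_pos: [0.4882, -0.0319, 0.1897]
orientation: [-0.0, 0.707, 0.707, -0.0]
wrist_force: [0.3, 0.4, -2.8]
finger_gap: 0.0306
```

{"fn": "carry_out", "kwargs": {
  "motion": [
    {"jaw":-1,"tx":0,"ty":0,"tz":0.1,"wx":0,"wy":0,"wz":0},
    {"jaw":-1,"tx":0,"ty":0,"tz":0,"wx":0,"wy":0,"wz":0},
    {"jaw":-1,"tx":0,"ty":0,"tz":0,"wx":0,"wy":0,"wz":0}
  ]
}}

```text
clock: 10.02
tcp_pos: [0.4882, -0.0319, 0.1895]
orientation: [0.0, 0.707, 0.707, 0.0]
wrist_force: [-2.3, 0.4, 5.0]
finger_gap: 0.0308
```

Contact is at tcp z=0.1895, as predicted. Releasing, rising, and moving over white.

{"fn": "carry_out", "kwargs": {
  "motion": [
    {"jaw":1,"tx":0,"ty":0,"tz":0,"wx":0,"wy":0,"wz":0},
    {"jaw":1,"tx":0,"ty":0,"tz":0,"wx":0,"wy":0,"wz":0},
    {"jaw":1,"tx":0,"ty":0,"tz":0,"wx":0,"wy":0,"wz":0},
    {"jaw":1,"tx":0,"ty":0,"tz":0,"wx":0,"wy":0,"wz":0},
    {"jaw":1,"tx":0,"ty":0,"tz":-1.5,"wx":0,"wy":0,"wz":0},
    {"jaw":1,"tx":0,"ty":0,"tz":-3,"wx":0,"wy":0,"wz":0},
    {"jaw":1,"tx":0,"ty":0,"tz":-3,"wx":0,"wy":0,"wz":0},
    {"jaw":1,"tx":0,"ty":0,"tz":-2,"wx":0,"wy":0,"wz":0},
    {"jaw":1,"tx":2.6,"ty":2.0,"tz":0,"wx":0,"wy":0,"wz":0},
    {"jaw":1,"tx":4,"ty":3.5,"tz":0,"wx":0,"wy":0,"wz":0},
    {"jaw":1,"tx":4,"ty":3.5,"tz":0,"wx":0,"wy":0,"wz":0},
    {"jaw":1,"tx":4,"ty":3.5,"tz":0,"wx":0,"wy":0,"wz":0},
    {"jaw":1,"tx":2,"ty":1.5,"tz":0,"wx":0,"wy":0,"wz":0},
    {"jaw":1,"tx":0,"ty":0,"tz":0,"wx":0,"wy":0,"wz":0},
    {"jaw":1,"tx":0,"ty":0,"tz":0,"wx":0,"wy":0,"wz":0}
  ]
}}

```text
clock: 11.9
tcp_pos: [0.6276, 0.1337, 0.284]
orientation: [-0.0, 0.707, 0.707, -0.0]
wrist_force: [-0.5, -0.4, -0.7]
finger_gap: 0.0856
```

```bash
python3 - <<'E'
from h import *
s=get_state(); print(s["tcp_pos"],s["wrist_force"],s["finger_gap"])
a=eyes.read_camera("wrist"); b=eyes.read_camera("scene"); 
cv2.imwrite("pics/w4.png",np.hstack([a[200:480,120:520],cv2.resize(b[130:270,250:450],None,fx=2,fy=2,interpolation=2)]))
E
```

```text
[0.62762071 0.13372762 0.2840014 ] [-0.48987602 -0.38376028 -0.71765232] 0.08556762323841215
```

View pics/w4.png

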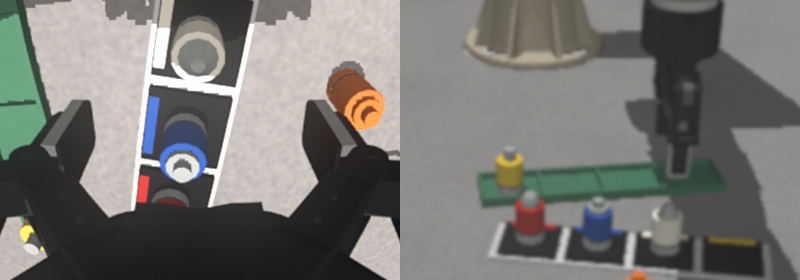

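Yellow stands upright in the rightmost compartment (scene view), and white is centred between the jaws. Grasping white.

{"fn": "carry_out", "kwargs": {
  "motion": [
    {"jaw":1,"tx":0,"ty":0,"tz":2,"wx":0,"wy":0,"wz":0},
    {"jaw":1,"tx":0,"ty":0,"tz":3,"wx":0,"wy":0,"wz":0},
    {"jaw":1,"tx":0,"ty":0,"tz":2.5,"wx":0,"wy":0,"wz":0},
    {"jaw":1,"tx":0,"ty":0,"tz":1.4,"wx":0,"wy":0,"wz":0},
    {"jaw":1,"tx":0,"ty":0,"tz":0,"wx":0,"wy":0,"wz":0},
    {"jaw":1,"tx":0,"ty":0,"tz":0,"wx":0,"wy":0,"wz":0},
    {"jaw":-1,"tx":0,"ty":0,"tz":0,"wx":0,"wy":0,"wz":0},
    {"jaw":-1,"tx":0,"ty":0,"tz":0,"wx":0,"wy":0,"wz":0},
    {"jaw":-1,"tx":0,"ty":0,"tz":0,"wx":0,"wy":0,"wz":0},
    {"jaw":-1,"tx":0,"ty":0,"tz":0,"wx":0,"wy":0,"wz":0},
    {"jaw":-1,"tx":0,"ty":0,"tz":0,"wx":0,"wy":0,"wz":0},
    {"jaw":-1,"tx":0,"ty":0,"tz":0,"wx":0,"wy":0,"wz":0},
    {"jaw":-1,"tx":0,"ty":0,"tz":0,"wx":0,"wy":0,"wz":0}
  ]
}}

```text
clock: 13.62
tcp_pos: [0.6283, 0.1342, 0.1953]
orientation: [0.0, 0.707, 0.707, 0.0]
wrist_force: [-1.1, 0.7, 5.7]
finger_gap: 0.0305
```

{"fn": "carry_out", "kwargs": {
  "motion": [
    {"jaw":-1,"tx":0,"ty":0,"tz":-1,"wx":0,"wy":0,"wz":0},
    {"jaw":-1,"tx":0,"ty":0,"tz":-2.5,"wx":0,"wy":0,"wz":0},
    {"jaw":-1,"tx":0,"ty":0,"tz":-3,"wx":0,"wy":0,"wz":0},
    {"jaw":-1,"tx":0,"ty":0,"tz":-2.5,"wx":0,"wy":0,"wz":0},
    {"jaw":-1,"tx":0,"ty":0,"tz":0,"wx":0,"wy":0,"wz":0},
    {"jaw":-1,"tx":-1.35,"ty":-2.0,"tz":0,"wx":0,"wy":0,"wz":0},
    {"jaw":-1,"tx":-2.0,"ty":-3.2,"tz":0,"wx":0,"wy":0,"wz":0},
    {"jaw":-1,"tx":-2.0,"ty":-3.2,"tz":0,"wx":0,"wy":0,"wz":0},
    {"jaw":-1,"tx":-2.0,"ty":-3.2,"tz":0,"wx":0,"wy":0,"wz":0},
    {"jaw":-1,"tx":-2.0,"ty":-3.3,"tz":0,"wx":0,"wy":0,"wz":0},
    {"jaw":-1,"tx":0,"ty":0,"tz":0,"wx":0,"wy":0,"wz":0},
    {"jaw":-1,"tx":0,"ty":0,"tz":2,"wx":0,"wy":0,"wz":0},
    {"jaw":-1,"tx":0,"ty":0,"tz":2.5,"wx":0,"wy":0,"wz":0},
    {"jaw":-1,"tx":0,"ty":0,"tz":2.5,"wx":0,"wy":0,"wz":0},
    {"jaw":-1,"tx":0,"ty":0,"tz":1.5,"wx":0,"wy":0,"wz":0},
    {"jaw":-1,"tx":0,"ty":0,"tz":0.5,"wx":0,"wy":0,"wz":0},
    {"jaw":-1,"tx":0,"ty":0,"tz":0,"wx":0,"wy":0,"wz":0},
    {"jaw":-1,"tx":0,"ty":0,"tz":0,"wx":0,"wy":0,"wz":0}
  ]
}}

```text
clock: 15.88
tcp_pos: [0.4798, 0.0406, 0.1954]
orientation: [0.001, 0.707, 0.707, 0.0]
wrist_force: [0.1, 0.3, -2.7]
finger_gap: 0.0307
```

```bash
python3 - <<'E'
from h import *
s=get_state(); print(s["tcp_pos"],s["wrist_force"],s["finger_gap"])
a=eyes.read_camera("wrist"); cv2.imwrite("pics/w5.png",a)
E
```

```text
[0.47978014 0.04055383 0.19540817] [ 0.10915352  0.28904325 -2.68559887] 0.030687995000160027
```

View pics/w5.png

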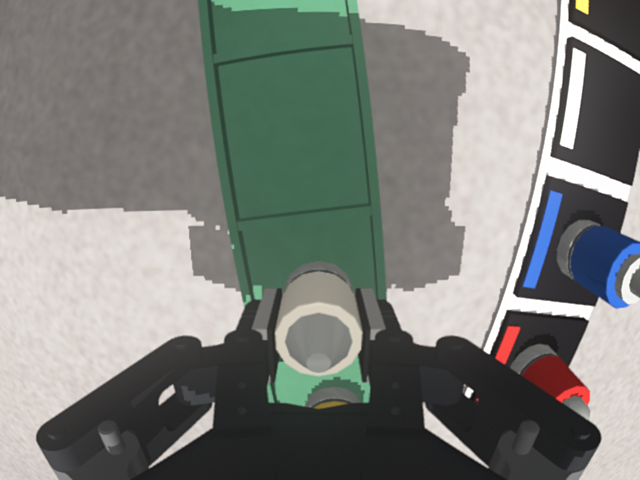

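White is held upright, centred over the middle-right compartment. Lowering the last few mm.

{"fn": "carry_out", "kwargs": {
  "motion": [
    {"jaw":-1,"tx":0,"ty":0,"tz":0.3,"wx":0,"wy":0,"wz":0},
    {"jaw":-1,"tx":0,"ty":0,"tz":0.1,"wx":0,"wy":0,"wz":0},
    {"jaw":-1,"tx":0,"ty":0,"tz":0.1,"wx":0,"wy":0,"wz":0},
    {"jaw":-1,"tx":0,"ty":0,"tz":0.05,"wx":0,"wy":0,"wz":0},
    {"jaw":-1,"tx":0,"ty":0,"tz":0,"wx":0,"wy":0,"wz":0},
    {"jaw":-1,"tx":0,"ty":0,"tz":0,"wx":0,"wy":0,"wz":0}
  ]
}}

```text
clock: 16.68
tcp_pos: [0.4792, 0.0406, 0.1893]
orientation: [0.0, 0.707, 0.707, -0.0]
wrist_force: [-0.8, -0.1, 0.1]
finger_gap: 0.0304
```

{"fn": "carry_out", "kwargs": {
  "motion": [
    {"jaw":-1,"tx":0,"ty":0,"tz":0.05,"wx":0,"wy":0,"wz":0},
    {"jaw":-1,"tx":0,"ty":0,"tz":0,"wx":0,"wy":0,"wz":0},
    {"jaw":1,"tx":0,"ty":0,"tz":0,"wx":0,"wy":0,"wz":0},
    {"jaw":1,"tx":0,"ty":0,"tz":0,"wx":0,"wy":0,"wz":0},
    {"jaw":1,"tx":0,"ty":0,"tz":0,"wx":0,"wy":0,"wz":0},
    {"jaw":1,"tx":0,"ty":0,"tz":0,"wx":0,"wy":0,"wz":0},
    {"jaw":1,"tx":0,"ty":0,"tz":-1.5,"wx":0,"wy":0,"wz":0},
    {"jaw":1,"tx":0,"ty":0,"tz":-3,"wx":0,"wy":0,"wz":0},
    {"jaw":1,"tx":0,"ty":0,"tz":-3,"wx":0,"wy":0,"wz":0},
    {"jaw":1,"tx":0,"ty":0,"tz":-2,"wx":0,"wy":0,"wz":0},
    {"jaw":1,"tx":0.3,"ty":2.0,"tz":0,"wx":0,"wy":0,"wz":0},
    {"jaw":1,"tx":0.5,"ty":3.5,"tz":0,"wx":0,"wy":0,"wz":0},
    {"jaw":1,"tx":0.5,"ty":3.5,"tz":0,"wx":0,"wy":0,"wz":0},
    {"jaw":1,"tx":0.5,"ty":3.4,"tz":0,"wx":0,"wy":0,"wz":0},
    {"jaw":1,"tx":0.3,"ty":1.5,"tz":0,"wx":0,"wy":0,"wz":0},
    {"jaw":1,"tx":0,"ty":0,"tz":0,"wx":0,"wy":0,"wz":0},
    {"jaw":1,"tx":0,"ty":0,"tz":0,"wx":0,"wy":0,"wz":0}
  ]
}}

```text
clock: 18.8
tcp_pos: [0.6175, 0.0616, 0.284]
orientation: [-0.0, 0.707, 0.707, -0.0]
wrist_force: [-0.6, -0.5, 0.2]
finger_gap: 0.0853
```

```bash
python3 - <<'E'
from h import *
s=get_state(); print(s["tcp_pos"],s["wrist_force"],s["finger_gap"])
a=eyes.read_camera("wrist"); b=eyes.read_camera("scene"); 
cv2.imwrite("pics/w6.png",np.hstack([a[200:480,120:520],cv2.resize(b[130:270,250:450],None,fx=2,fy=2,interpolation=2)]))
E
```

```text
[0.61748234 0.06163043 0.28403283] [-0.59656004 -0.52406732  0.22745902] 0.08527415482925509
```

View pics/w6.png

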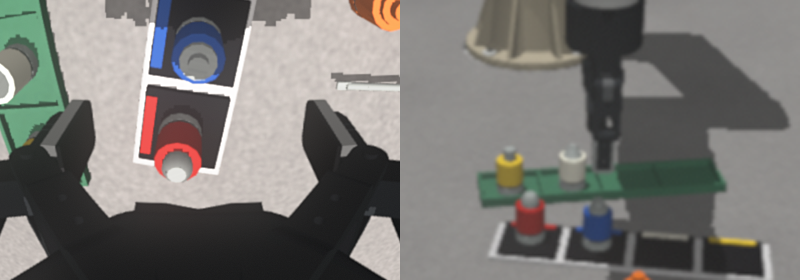

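Yellow and white stand in their compartments, and blue is centred under the gripper. Grasping blue.

{"fn": "carry_out", "kwargs": {
  "motion": [
    {"jaw":1,"tx":0,"ty":0,"tz":2,"wx":0,"wy":0,"wz":0},
    {"jaw":1,"tx":0,"ty":0,"tz":3,"wx":0,"wy":0,"wz":0},
    {"jaw":1,"tx":0,"ty":0,"tz":2.5,"wx":0,"wy":0,"wz":0},
    {"jaw":1,"tx":0,"ty":0,"tz":1.4,"wx":0,"wy":0,"wz":0},
    {"jaw":1,"tx":0,"ty":0,"tz":0,"wx":0,"wy":0,"wz":0},
    {"jaw":1,"tx":0,"ty":0,"tz":0,"wx":0,"wy":0,"wz":0},
    {"jaw":-1,"tx":0,"ty":0,"tz":0,"wx":0,"wy":0,"wz":0},
    {"jaw":-1,"tx":0,"ty":0,"tz":0,"wx":0,"wy":0,"wz":0},
    {"jaw":-1,"tx":0,"ty":0,"tz":0,"wx":0,"wy":0,"wz":0},
    {"jaw":-1,"tx":0,"ty":0,"tz":0,"wx":0,"wy":0,"wz":0},
    {"jaw":-1,"tx":0,"ty":0,"tz":0,"wx":0,"wy":0,"wz":0},
    {"jaw":-1,"tx":0,"ty":0,"tz":0,"wx":0,"wy":0,"wz":0},
    {"jaw":-1,"tx":0,"ty":0,"tz":0,"wx":0,"wy":0,"wz":0}
  ]
}}

```text
clock: 20.52
tcp_pos: [0.6183, 0.0616, 0.1953]
orientation: [0.0, 0.707, 0.707, 0.0]
wrist_force: [-2.7, -1.0, 5.0]
finger_gap: 0.0301
```

{"fn": "carry_out", "kwargs": {
  "motion": [
    {"jaw":-1,"tx":0,"ty":0,"tz":-1,"wx":0,"wy":0,"wz":0},
    {"jaw":-1,"tx":0,"ty":0,"tz":-2.5,"wx":0,"wy":0,"wz":0},
    {"jaw":-1,"tx":0,"ty":0,"tz":-3,"wx":0,"wy":0,"wz":0},
    {"jaw":-1,"tx":0,"ty":0,"tz":-2.5,"wx":0,"wy":0,"wz":0},
    {"jaw":-1,"tx":0,"ty":0,"tz":0,"wx":0,"wy":0,"wz":0},
    {"jaw":-1,"tx":0.75,"ty":-2.0,"tz":0,"wx":0,"wy":0,"wz":0},
    {"jaw":-1,"tx":1.1,"ty":-3.2,"tz":0,"wx":0,"wy":0,"wz":0},
    {"jaw":-1,"tx":1.1,"ty":-3.2,"tz":0,"wx":0,"wy":0,"wz":0},
    {"jaw":-1,"tx":1.1,"ty":-3.2,"tz":0,"wx":0,"wy":0,"wz":0},
    {"jaw":-1,"tx":1.1,"ty":-3.1,"tz":0,"wx":0,"wy":0,"wz":0},
    {"jaw":-1,"tx":0,"ty":0,"tz":0,"wx":0,"wy":0,"wz":0},
    {"jaw":-1,"tx":0,"ty":0,"tz":2,"wx":0,"wy":0,"wz":0},
    {"jaw":-1,"tx":0,"ty":0,"tz":2.5,"wx":0,"wy":0,"wz":0},
    {"jaw":-1,"tx":0,"ty":0,"tz":2.5,"wx":0,"wy":0,"wz":0},
    {"jaw":-1,"tx":0,"ty":0,"tz":1.5,"wx":0,"wy":0,"wz":0},
    {"jaw":-1,"tx":0,"ty":0,"tz":0.5,"wx":0,"wy":0,"wz":0},
    {"jaw":-1,"tx":0,"ty":0,"tz":0,"wx":0,"wy":0,"wz":0},
    {"jaw":-1,"tx":0,"ty":0,"tz":0,"wx":0,"wy":0,"wz":0}
  ]
}}

```text
clock: 22.78
tcp_pos: [0.4718, 0.1131, 0.1954]
orientation: [0.001, 0.707, 0.707, 0.001]
wrist_force: [-0.4, -0.5, -2.9]
finger_gap: 0.0309
```

```bash
python3 - <<'E'
from h import *
s=get_state(); print(s["tcp_pos"],s["wrist_force"],s["finger_gap"])
a=eyes.read_camera("wrist"); cv2.imwrite("pics/w7.png",a)
E
```

```text
[0.47176285 0.11309964 0.19543541] [-0.36364052 -0.503567   -2.87737089] 0.030862468149121056
```

View pics/w7.png

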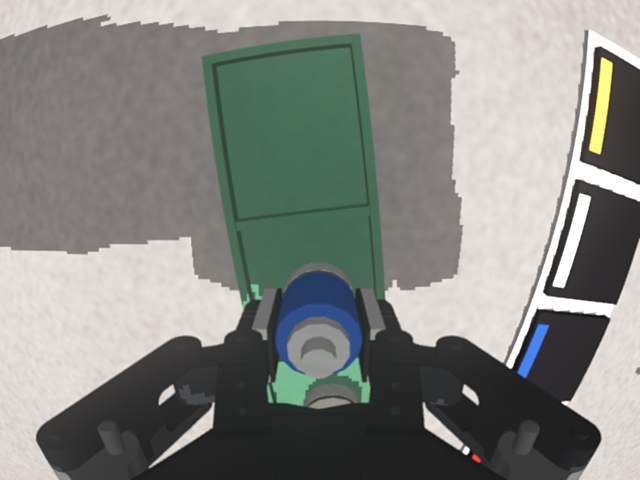

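Blue is centred over the middle-left compartment, one compartment left of white.

{"fn": "carry_out", "kwargs": {
  "motion": [
    {"jaw":-1,"tx":0,"ty":0,"tz":0.3,"wx":0,"wy":0,"wz":0},
    {"jaw":-1,"tx":0,"ty":0,"tz":0.1,"wx":0,"wy":0,"wz":0},
    {"jaw":-1,"tx":0,"ty":0,"tz":0.1,"wx":0,"wy":0,"wz":0},
    {"jaw":-1,"tx":0,"ty":0,"tz":0.1,"wx":0,"wy":0,"wz":0},
    {"jaw":-1,"tx":0,"ty":0,"tz":0,"wx":0,"wy":0,"wz":0},
    {"jaw":-1,"tx":0,"ty":0,"tz":0,"wx":0,"wy":0,"wz":0}
  ]
}}

```text
clock: 23.58
tcp_pos: [0.4711, 0.1131, 0.1892]
orientation: [0.0, 0.707, 0.707, 0.0]
wrist_force: [-2.9, -0.1, 5.6]
finger_gap: 0.0307
```

{"fn": "carry_out", "kwargs": {
  "motion": [
    {"jaw":1,"tx":0,"ty":0,"tz":0,"wx":0,"wy":0,"wz":0},
    {"jaw":1,"tx":0,"ty":0,"tz":0,"wx":0,"wy":0,"wz":0},
    {"jaw":1,"tx":0,"ty":0,"tz":0,"wx":0,"wy":0,"wz":0},
    {"jaw":1,"tx":0,"ty":0,"tz":0,"wx":0,"wy":0,"wz":0},
    {"jaw":1,"tx":0,"ty":0,"tz":-1.5,"wx":0,"wy":0,"wz":0},
    {"jaw":1,"tx":0,"ty":0,"tz":-3,"wx":0,"wy":0,"wz":0},
    {"jaw":1,"tx":0,"ty":0,"tz":-3,"wx":0,"wy":0,"wz":0},
    {"jaw":1,"tx":0,"ty":0,"tz":-2,"wx":0,"wy":0,"wz":0},
    {"jaw":1,"tx":-1.75,"ty":1.9,"tz":0,"wx":0,"wy":0,"wz":0},
    {"jaw":1,"tx":-3,"ty":3.3,"tz":0,"wx":0,"wy":0,"wz":0},
    {"jaw":1,"tx":-3,"ty":3.3,"tz":0,"wx":0,"wy":0,"wz":0},
    {"jaw":1,"tx":-3,"ty":3.3,"tz":0,"wx":0,"wy":0,"wz":0},
    {"jaw":1,"tx":-1.5,"ty":1.6,"tz":0,"wx":0,"wy":0,"wz":0},
    {"jaw":1,"tx":0,"ty":0,"tz":0,"wx":0,"wy":0,"wz":0},
    {"jaw":1,"tx":0,"ty":0,"tz":0,"wx":0,"wy":0,"wz":0}
  ]
}}

```text
clock: 25.45
tcp_pos: [0.6046, -0.009, 0.284]
orientation: [-0.0, 0.707, 0.707, -0.0]
wrist_force: [0.4, 1.2, -0.4]
finger_gap: 0.0855
```

```bash
python3 - <<'E'
from h import *
s=get_state(); print(s["tcp_pos"],s["wrist_force"],s["finger_gap"])
a=eyes.read_camera("wrist"); b=eyes.read_camera("scene"); 
cv2.imwrite("pics/w8.png",np.hstack([a[200:480,120:520],cv2.resize(b[130:270,250:450],None,fx=2,fy=2,interpolation=2)]))
E
```

```text
[ 0.60460037 -0.00896253  0.28402253] [ 0.39995651  1.22723019 -0.44264324] 0.08547409356094493
```

View pics/w8.png

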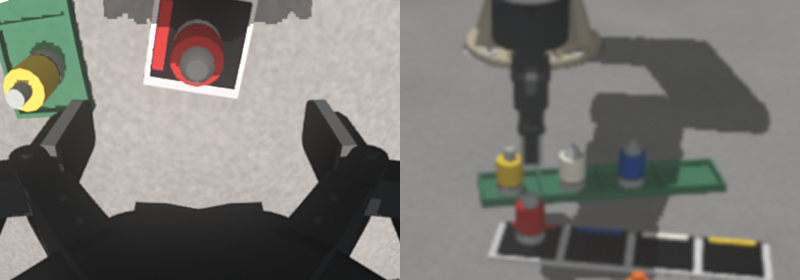

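Three dies are standing in the tray, and red is centred. Grasping red.

{"fn": "carry_out", "kwargs": {
  "motion": [
    {"jaw":1,"tx":0,"ty":0,"tz":2,"wx":0,"wy":0,"wz":0},
    {"jaw":1,"tx":0,"ty":0,"tz":3,"wx":0,"wy":0,"wz":0},
    {"jaw":1,"tx":0,"ty":0,"tz":2.5,"wx":0,"wy":0,"wz":0},
    {"jaw":1,"tx":0,"ty":0,"tz":1.4,"wx":0,"wy":0,"wz":0},
    {"jaw":1,"tx":0,"ty":0,"tz":0,"wx":0,"wy":0,"wz":0},
    {"jaw":1,"tx":0,"ty":0,"tz":0,"wx":0,"wy":0,"wz":0},
    {"jaw":-1,"tx":0,"ty":0,"tz":0,"wx":0,"wy":0,"wz":0},
    {"jaw":-1,"tx":0,"ty":0,"tz":0,"wx":0,"wy":0,"wz":0},
    {"jaw":-1,"tx":0,"ty":0,"tz":0,"wx":0,"wy":0,"wz":0},
    {"jaw":-1,"tx":0,"ty":0,"tz":0,"wx":0,"wy":0,"wz":0},
    {"jaw":-1,"tx":0,"ty":0,"tz":0,"wx":0,"wy":0,"wz":0},
    {"jaw":-1,"tx":0,"ty":0,"tz":0,"wx":0,"wy":0,"wz":0},
    {"jaw":-1,"tx":0,"ty":0,"tz":0,"wx":0,"wy":0,"wz":0}
  ]
}}

```text
clock: 27.18
tcp_pos: [0.6052, -0.0094, 0.1953]
orientation: [0.0, 0.707, 0.707, 0.0]
wrist_force: [-2.4, -0.9, 5.4]
finger_gap: 0.0305
```

{"fn": "carry_out", "kwargs": {
  "motion": [
    {"jaw":-1,"tx":0,"ty":0,"tz":-1,"wx":0,"wy":0,"wz":0},
    {"jaw":-1,"tx":0,"ty":0,"tz":-2.5,"wx":0,"wy":0,"wz":0},
    {"jaw":-1,"tx":0,"ty":0,"tz":-3,"wx":0,"wy":0,"wz":0},
    {"jaw":-1,"tx":0,"ty":0,"tz":-2.5,"wx":0,"wy":0,"wz":0},
    {"jaw":-1,"tx":0,"ty":0,"tz":0,"wx":0,"wy":0,"wz":0},
    {"jaw":-1,"tx":2.0,"ty":-1.3,"tz":0,"wx":0,"wy":0,"wz":0},
    {"jaw":-1,"tx":3.5,"ty":-2.6,"tz":0,"wx":0,"wy":0,"wz":0},
    {"jaw":-1,"tx":3.5,"ty":-2.6,"tz":0,"wx":0,"wy":0,"wz":0},
    {"jaw":-1,"tx":3.5,"ty":-2.6,"tz":0,"wx":0,"wy":0,"wz":0},
    {"jaw":-1,"tx":3.5,"ty":-2.6,"tz":0,"wx":0,"wy":0,"wz":0},
    {"jaw":-1,"tx":3.5,"ty":-2.6,"tz":0,"wx":0,"wy":0,"wz":0},
    {"jaw":-1,"tx":0,"ty":0,"tz":0,"wx":0,"wy":0,"wz":0},
    {"jaw":-1,"tx":0,"ty":0,"tz":2,"wx":0,"wy":0,"wz":0},
    {"jaw":-1,"tx":0,"ty":0,"tz":2.5,"wx":0,"wy":0,"wz":0},
    {"jaw":-1,"tx":0,"ty":0,"tz":2.5,"wx":0,"wy":0,"wz":0},
    {"jaw":-1,"tx":0,"ty":0,"tz":1.5,"wx":0,"wy":0,"wz":0},
    {"jaw":-1,"tx":0,"ty":0,"tz":0.5,"wx":0,"wy":0,"wz":0},
    {"jaw":-1,"tx":0,"ty":0,"tz":0,"wx":0,"wy":0,"wz":0},
    {"jaw":-1,"tx":0,"ty":0,"tz":0,"wx":0,"wy":0,"wz":0}
  ]
}}

```text
clock: 29.55
tcp_pos: [0.4627, 0.1857, 0.1954]
orientation: [0.0, 0.707, 0.707, 0.001]
wrist_force: [-0.2, 1.6, -2.8]
finger_gap: 0.0305
```

```bash
python3 - <<'E'
from h import *
s=get_state(); print(s["tcp_pos"],s["wrist_force"],s["finger_gap"])
a=eyes.read_camera("wrist"); cv2.imwrite("pics/w9.png",a)
E
```

```text
[0.46266543 0.18565429 0.1954415 ] [-0.21356149  1.59391761 -2.84590371] 0.030497402362873446
```

View pics/w9.png

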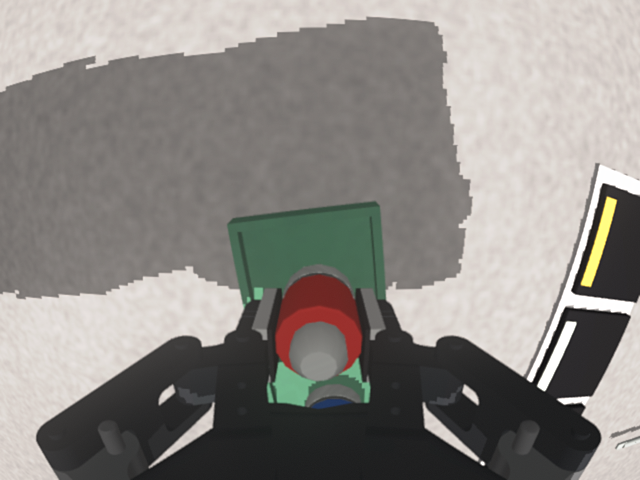

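Red is over the leftmost compartment, next to blue. Lowering it.

{"fn": "carry_out", "kwargs": {
  "motion": [
    {"jaw":-1,"tx":0,"ty":0,"tz":0.3,"wx":0,"wy":0,"wz":0},
    {"jaw":-1,"tx":0,"ty":0,"tz":0.1,"wx":0,"wy":0,"wz":0},
    {"jaw":-1,"tx":0,"ty":0,"tz":0.1,"wx":0,"wy":0,"wz":0},
    {"jaw":-1,"tx":0,"ty":0,"tz":0.1,"wx":0,"wy":0,"wz":0},
    {"jaw":-1,"tx":0,"ty":0,"tz":0,"wx":0,"wy":0,"wz":0},
    {"jaw":-1,"tx":0,"ty":0,"tz":0,"wx":0,"wy":0,"wz":0}
  ]
}}

```text
clock: 30.35
tcp_pos: [0.4621, 0.1856, 0.1892]
orientation: [0.0, 0.707, 0.707, 0.0]
wrist_force: [-2.3, -0.3, 5.1]
finger_gap: 0.031
```

{"fn": "carry_out", "kwargs": {
  "motion": [
    {"jaw":1,"tx":0,"ty":0,"tz":0,"wx":0,"wy":0,"wz":0},
    {"jaw":1,"tx":0,"ty":0,"tz":0,"wx":0,"wy":0,"wz":0},
    {"jaw":1,"tx":0,"ty":0,"tz":0,"wx":0,"wy":0,"wz":0},
    {"jaw":1,"tx":0,"ty":0,"tz":0,"wx":0,"wy":0,"wz":0},
    {"jaw":1,"tx":0,"ty":0,"tz":-1.5,"wx":0,"wy":0,"wz":0},
    {"jaw":1,"tx":0,"ty":0,"tz":-3,"wx":0,"wy":0,"wz":0},
    {"jaw":1,"tx":0,"ty":0,"tz":-4,"wx":0,"wy":0,"wz":0},
    {"jaw":1,"tx":0,"ty":0,"tz":-4,"wx":0,"wy":0,"wz":0},
    {"jaw":1,"tx":0,"ty":0,"tz":-3,"wx":0,"wy":0,"wz":0},
    {"jaw":1,"tx":-3,"ty":0,"tz":0,"wx":0,"wy":0,"wz":0},
    {"jaw":1,"tx":-4.5,"ty":0,"tz":0,"wx":0,"wy":0,"wz":0},
    {"jaw":1,"tx":-4.5,"ty":0,"tz":0,"wx":0,"wy":0,"wz":0},
    {"jaw":1,"tx":-4.5,"ty":0,"tz":0,"wx":0,"wy":0,"wz":0},
    {"jaw":1,"tx":-4.5,"ty":0,"tz":0,"wx":0,"wy":0,"wz":0},
    {"jaw":1,"tx":-4.5,"ty":0,"tz":0,"wx":0,"wy":0,"wz":0},
    {"jaw":1,"tx":-4.5,"ty":0,"tz":0,"wx":0,"wy":0,"wz":0},
    {"jaw":1,"tx":-4.5,"ty":0,"tz":0,"wx":0,"wy":0,"wz":0},
    {"jaw":1,"tx":-4.5,"ty":0,"tz":0,"wx":0,"wy":0,"wz":0},
    {"jaw":1,"tx":-3,"ty":0,"tz":0,"wx":0,"wy":0,"wz":0},
    {"jaw":1,"tx":0,"ty":0,"tz":0,"wx":0,"wy":0,"wz":0}
  ]
}}

```text
clock: 32.85
tcp_pos: [0.4622, -0.2364, 0.3446]
orientation: [0.001, 0.708, 0.706, 0.0]
wrist_force: [0.6, 0.4, -0.2]
finger_gap: 0.0858
```

```bash
python3 - <<'E'
from h import *
s=get_state(); print(s["tcp_pos"],s["wrist_force"],s["clock"])
a=eyes.read_camera("top"); b=eyes.read_camera("scene"); cv2.imwrite("pics/top9.png",a);cv2.imwrite("pics/scene9.png",b)
d=a[80:340,100:520]; e=cv2.resize(b[130:360,60:520],(420,210))
t=cv2.resize(a[210:325,200:340],None,fx=2.6,fy=2.6,interpolation=2); f=cv2.resize(b[180:270,280:445],None,fx=2.2,fy=2.2,interpolation=2)
o=np.zeros((560,800,3),np.uint8); o[:260,:420]=d; o[260:470,:420]=e; o[:t.shape[0],425:425+t.shape[1]]=t; o[310:310+f.shape[0],425:425+f.shape[1]]=f
cv2.imwrite("pics/fin.png",o)
E
```

```text
[ 0.46220902 -0.23636515  0.34457638] [ 0.63748092  0.39378971 -0.21058984] 32.85
```

View pics/fin.png

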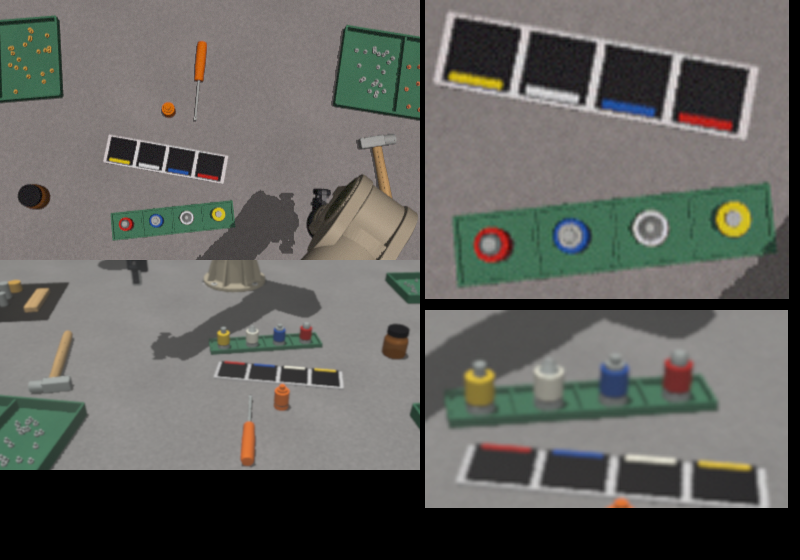

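The tray, left to right from the robot, now reads red, blue, white, yellow. All four dies are upright and centred in their compartments, and the jar, hammer, screwdriver and orange look-alike have not moved.

```bash
python3 -c "
from workcell import env
print(env.hand_in())"
```

```text
the job is handed in; nothing more can be done
None
```

All four dies are now in the tray in reverse order. The strip read yellow, white, blue, red from left to right seen from the robot, and the tray now reads red, blue, white, yellow. I lowered each one until the wrist force showed it touching the floor, then opened the gripper.

- **Final check:** the top and scene pictures showed every die upright and inside its own compartment, with the pads empty. The jar, hammer, screwdriver and the orange look-alike die are where they started.
- **Robot:** it was raised and clear of everything at hand-in, at about 33 s of the 93 s allowed. The highest wrist force I read was about 6 N.
- **Disagreements:**
  - The two fixed cameras put the tray centre about 5 mm apart in x. I used x = 0.475 m, and the wrist pictures showed the dies centred there.
  - Triangulating the tray rim gave about 9 mm instead of the stated 12 mm. The floor height was instead confirmed by contact: each die touched down at the height expected.

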